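Fit a drying cartridge to the sample dryer

ROBOT

A 7-joint arm with a two-finger parallel gripper is mounted at the origin on the work surface. World frame = base frame: x ahead of the robot, y to its left, z up, the work surface at z = 0. Lengths are in m, angles in rad, forces in N, time in s.
With the tool pointing down it reaches from about 0.4 to 0.925 m from the base axis. Payload 4.1 kg.
Tool frame: the origin (TCP) lies between the finger pads; the fingertips stand 17 mm ahead of it and the grasp point (between the pads) lies 2 mm behind it; x points along the fingers, y is the direction in which the jaws open and shut, and the axes are right-handed (so a half turn about x gives the same grasp; the last joint's range is limited). The gripper opens to 85 mm and grips with 20 to 120 N. Pads are 22 mm wide; open, the fingers measure 114 mm over their backs; the gripper's body (76 mm by 85 mm) begins 54 mm behind the grasp point. The pads swing forward as they close: fully open they stand 13 mm farther back than shut.
Start: joints at [1.024, 0.398, 0.045, 1.537, -0.019, 1.207, -0.051], TCP at [0.281, -0.586, 0.248] pointing down, gripper open.
Joint ranges: [-2.82, 2.82], [-0.49, 2.23], [-1.37, 1.46], [0, 2.46], [-1.36, 4.5], [0.23, 2], [-2.94, 2.94]. Speed limits (rad/s): [2.57, 2.57, 3.14, 3.14, 3.14, 3.14, 3.14].

INTERFACE

Orientations are given as [roll, pitch, yaw] about the fixed x, y, z axes, in that order (R = Rz(yaw) Ry(pitch) Rx(roll)).
In Python, from cell import monitor, optics, job, finder gives the robot as it stands.
- The arm moves only by the shell command python3 -m jog 'ROWS'. ROWS is JSON, one flat list of numbers, 7 for each row, row after row: the shift along the tool's x, y, z in cm, then the turn, a rotation vector about the tool's x, y, z in degrees, then the finger opening in cm, from 0 to 8.54. In form: [tx, ty, tz, ax, ay, az, jaw, tx, ty, tz, ax, ay, az, jaw, ...]. A call has 1 to 12 rows; each row shifts and turns the commanded pose from where the row before left it, along the tool's axes as they then stand; what a row does not reach is not made up. A row lasts 1/10 s, in which the tool goes at most 50 mm and 8.59 degrees, less where a joint would pass 70% of its speed; a pose out of reach is approached as far as the arm can. A call with a gripper value outside its range is refused whole. The fingers move at their own pace and stop on an object; the grip force is fixed at half the most. Time passes only in rows, so rows that do not move let the fingers close. It gives the time, the measured TCP pose, the force and the opening at its end, in the units of the state.
- monitor.read_state(): the state, without advancing time (a new reading comes with each control period).
- optics.grab_frame(name): name is "side" or "top" or "wrist"; returns (picture, depth): 420x560x3 uint8, red, green, blue; 420x560 float32, m along the optical axis (not along the pixel's ray), 0 where there is no reading.
- optics.get_calibration(name): a dict with "fov_y" (degrees; the focal length in pixels is half the picture's height over the tangent of half this angle, whatever the lens; pixels are square), "cx", "cy" (the principal point, pixels), "k1" (the pictures are not rectified: a ray, as slopes to the right and down, at radius r is drawn at 1 + k1 r^2 times it, then the intrinsics apply), "R" (3x3) and "t" (3): a world point X has camera coordinates R X + t. Camera axes: x right, y down, z forward; pixel columns grow to the right and rows downward; lengths in m; the calibration is good to about 2 mm. A picture is of the moment at which its call begins: read the wrist's pose just before it. get_calibration takes no time and is no camera call; for the wrist camera it gives the pose at the moment of the call.
- job.sign_off(): hands the job in, once; it reports no verdict.
Trained networks look in the newest picture that a camera, given by its name, has taken for a name from the list of things; names that differ only in an ending like _2 or _b are one class to them, and where a whole thing is asked for, a point or a joint stands for the part that bears it (a point fixed in the world has none). Each returns a list of dicts, best first, with "conf" (0 to 1); they miss things now and then, are a little off and sometimes report something else, mostly with a low value. They report only what shows in the picture. A call takes as long as a camera call. They do not tell look-alikes from the thing itself.
- finder.outline_of(camera, name): "mask" (420x560 bool, what is visible of it).
- finder.place_of(camera, name): "at" ([x, y, z] in m, in world coordinates, good to about 4 mm: a listed point, or the origin of a listed thing).
The state is a dict: "clock": time; "q": joint angles; "qd": joint speeds; "effort": joint torques, N m; "eef_pos": TCP position; "eef_rot": TCP orientation; "force": force on the tool from outside, world axes, zero at the start; "wrist_torque": the same for the moment, N m; "grip_width": finger opening in m.
Only numpy, scipy, OpenCV 4.12 (cv2) and the standard library are available. Lean on these libraries where they do the work, as an engineer would, in place of code of your own. Each camera call takes 0.05 s, during which the arm holds its last target.

TASK

Unscrew the round blanking cap from the neck of the dryer module, without forcing the thread, and stand it open side down in the steel tray. Then take the flat cartridge out of its holder, slide its blade into the slot in the neck and press it fully home, let go, and leave the other bench items where they are.

Things in the scene. Friction and masses are not known exactly. Their poses are not given: they have to be found in the camera images.
- dock: Dryer module, fixed: white box 200 (x) x 190 (y) x 60 mm high; origin at the centre of its underside, z up. From the middle of its top rises a round grey neck 32 mm high (z 60 to 92 mm), with a three-start right-hand thread outside (51 mm over the ridges, lead 24 mm a turn) and a straight vertical slot down its middle.
- mouth (a point): Centre of the slot's mouth, on top of the neck, 92 mm above the bench, under the cap at the start; axes as dock. The slot is 8.5 mm wide along x and 27.5 mm long along y, with a 1.5 mm chamfer. Inside it, 60 mm below the mouth, sits a movable carrier.
- carrier (a joint): Carrier inside the slot, met by the cartridge's foot 60 mm below the mouth: 0 = up, 0.012 (m) = fully down on a hard stop. It does not sink under the cartridge's weight; moving it takes a push of about 5 N, more if pushed fast, and it stays where it is left.
- cap: Blanking cap, grey, round, fine-ribbed: 64 to 66 mm across, 46 mm high, closed on top, open below, about 120 g. Origin at the centre of its lower rim, z up; at the start the rim lies on the module's top. Three lugs inside run in the thread: turned anticlockwise seen from above it rises 24 mm a turn, with about 2 mm of axial and 2 mm of sideways play.
- cap_top (a point): Centre of the cap's top face, 46 mm above its origin. The thread lets go after roughly 4 to 4.6 rad of turning; then the cap must still be lifted some 20 mm to pass the neck. While the thread holds, a lift is stopped hard; more than 40 N between cap and module damages the thread. The cap stays where it is when let go part-way.
- tray: Shallow steel tray, fixed, 150 (x) x 140 (y) mm, rim 12 mm high, walls and floor 4 to 5 mm thick; origin at the centre of its underside, z up.
- holder: Aluminium holder block, fixed, 80 (x) x 90 (y) x 55 mm high, with one slot 45 mm deep in which the cartridge stands loosely at the start; origin at the centre of its underside; the slot's long side is along y.
- cartridge: Flat white cartridge, upright, 7 mm thick (its x), 125 mm tall, about 90 g: a blade 26 mm wide (y), 75 mm long, its lowest 3 mm stepped in by 1.2 mm all round; above it a head 56 mm wide and 50 mm tall to hold. Both ways round fit. Origin at the centre of the foot, z up. Fully home, its foot is 72 mm below the mouth, its shoulders 3 mm above it.
- cart_top (a point): Centre of the cartridge's top edge, 125 mm above its foot.
- bottle: Amber bottle, 68 mm across, 150 mm high, bystander; origin under its centre.
- jar: White jar, 60 mm across, 75 mm high, bystander; origin under its centre.
- beaker: Glass beaker, 70 mm across, 85 mm high, bystander; origin under its centre.
- tipbox: Box of pipette tips, 80 (x) x 120 (y) x 62 mm high, bystander; origin under its centre.
- dish: Closed clear dish, 90 mm across, 16 mm high, bystander; origin under its centre.
There are look-alikes about, which are no part of the job. Several things have the shape of the tray; the one meant has the colours described above. What is shaped like the cap but green is not meant.

How it is judged:
By the outcome, as a careful person would: the job done as asked, in the order asked, and still so for the second after the job is handed in, with the robot touching nothing.
It also fails if it takes over 72 s, if anything falls off the work surface, if the arm or the gripper's body presses on something with over 40 N, if the wrist force passes 120 N, or if a joint passes its speed limit or range.

## Working session

There is one attempt and no reset: what is moved stays moved. The work goes in short steps, Python scripts to look and compute and a shell command to move; the robot and the scene stay as the last step left them, time stands still between calls to the robot, and variables do not carry over. Pictures are saved under pics/ and viewed, and the job is handed in when it is done.

```bash
ls; mkdir -p pics
python3 - <<'E'
from cell import monitor, optics, job, finder
import cv2,numpy as np
s=monitor.read_state(); print({k:np.round(v,3).tolist() for k,v in s.items()})
for c in ["side","top"]:
    im,d=optics.grab_frame(c); cv2.imwrite(f"pics/{c}0.png",im[:,:,::-1]); np.save(f"{c}0.npy",d)
    for n in ["dock","mouth","cap","cap_top","tray","holder","cartridge","cart_top","bottle","jar","beaker","tipbox","dish"]:
        try: r=finder.place_of(c,n)
        except Exception as e: r=[];print(e)
        print(c,n,[(np.round(x["at"],3).tolist(),round(x["conf"],2)) for x in r])
    k=optics.get_calibration(c);print(k)
print(monitor.read_state()["clock"])
E
```

```text
pics
{'clock': 0.0, 'q': [1.024, 0.399, 0.045, 1.538, -0.019, 1.207, -0.051], 'qd': [0.0, 0.001, -0.001, 0.001, -0.0, 0.001, -0.0], 'effort': [0.0, -47.512, 1.365, -25.421, 0.012, 0.01, 0.0], 'eef_pos': [0.281, -0.585, 0.247], 'eef_rot': [-1.511, 1.569, 2.079], 'force': [0.709, -0.255, -0.755], 'wrist_torque': [-0.0, -0.019, 0.016], 'grip_width': 0.085}
side dock [([0.563, 0.052, 0.004], 0.61)]
side mouth []
side cap [([0.564, 0.046, 0.058], 0.72), ([0.761, -0.108, -0.0], 0.33)]
side cap_top [([0.565, 0.048, 0.105], 0.72), ([0.636, -0.157, 0.047], 0.6)]
side tray [([0.244, -0.363, -0.0], 0.93), ([0.481, -0.27, -0.002], 0.79), ([0.454, -0.52, 0.001], 0.58)]
side holder [([0.523, 0.283, -0.002], 0.72), ([0.746, 0.181, -0.002], 0.35)]
side cartridge []
side cart_top [([0.524, 0.285, 0.135], 0.69)]
side bottle [([0.746, 0.181, 0.0], 0.83), ([0.482, -0.267, -0.004], 0.25)]
side jar [([0.363, 0.13, -0.0], 0.71)]
side beaker [([0.763, -0.108, 0.002], 0.93)]
side tipbox []
side dish [([0.768, 0.039, 0.001], 0.95)]
{'fov_y': 56.89957167831037, 'cx': 287.2165945576156, 'cy': 209.67994609857303
[... 588 characters left out ...]
ge [([0.74, 0.182, 0.0], 0.72), ([0.522, 0.284, 0.012], 0.41)]
top cart_top [([0.522, 0.285, 0.131], 0.58), ([0.361, 0.128, 0.001], 0.47)]
top bottle [([0.737, 0.184, 0.001], 0.72)]
top jar [([0.362, 0.127, 0.006], 0.81)]
top beaker [([0.763, -0.11, -0.002], 0.98)]
top tipbox [([0.378, -0.147, -0.002], 0.71), ([0.518, 0.286, -0.003], 0.3)]
top dish [([0.771, 0.038, -0.002], 0.64)]
{'fov_y': 43.41836523296963, 'cx': 277.41943391920205, 'cy': 207.49322668979443, 'k1': -0.16852140694199758, 'R': array([[ 0.00940645, -0.99991987, -0.0084722 ],
       [-0.99628418, -0.00864619, -0.08569181],
       [ 0.08561169,  0.00924677, -0.99628567]]), 't': array([-0.09532269,  0.50460689,  1.61158417])}
1.4
```

View pics/side0.png

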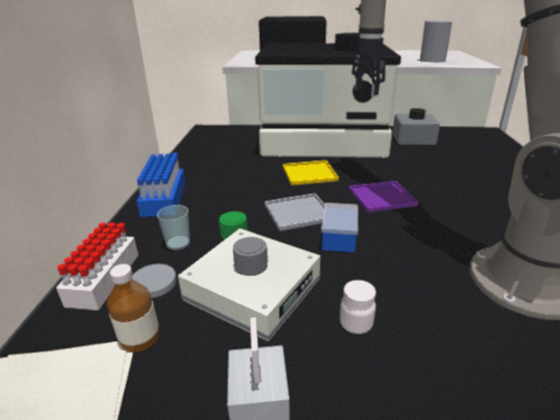

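View pics/top0.png

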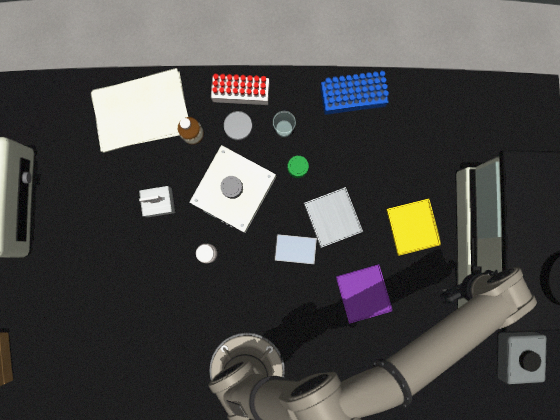

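```bash
cat > h.py <<'E'
from cell import monitor, optics, job, finder
import cv2,numpy as np
from scipy.spatial.transform import Rotation as Ro
def K(c,shape=(420,560)):
    f=shape[0]/2/np.tan(np.radians(c["fov_y"]/2)); return np.array([[f,0,c["cx"]],[0,f,c["cy"]],[0,0,1]])
def cloud(c,d):
    h,w=d.shape; u,v=np.meshgrid(np.arange(w),np.arange(h))
    p=cv2.undistortPoints(np.stack([u,v],-1).reshape(-1,1,2).astype(float),K(c),np.array([c["k1"],0,0,0.]))[:,0]
    z=d.reshape(-1,1); X=np.hstack([p*z,z])
    return ((X-c["t"])@c["R"]).reshape(h,w,3)
def proj(c,P):
    P=np.atleast_2d(P).astype(float); return cv2.projectPoints(P,cv2.Rodrigues(c["R"])[0],c["t"],K(c),np.array([c["k1"],0,0,0.]))[0][:,0]
def pose():
    s=monitor.read_state(); R=Ro.from_euler("xyz",s["eef_rot"]).as_matrix(); return np.array(s["eef_pos"]),R,s
def show():
    p,R,s=pose(); print("t",round(s["clock"],2),"p",np.round(p,4),"x",np.round(R[:,0],3),"y",np.round(R[:,1],3),"z",np.round(R[:,2],3),"q",np.round(s["q"],2),"F",np.round(s["force"],1),"w",round(s["grip_width"],4))
def rect(P):
    r=cv2.minAreaRect((P[:,:2]*1000).astype(np.float32)); return np.round(r[0],1),np.round(r[1],1),round(r[2],1)
E
python3 - <<'E'
from h import *
for n in ["top","side"]:
    c=optics.get_calibration(n); X=cloud(c,np.load(n+"0.npy")); d=np.load(n+"0.npy")
    im=cv2.imread(f"pics/{n}0.png")
    def sel(x,y,r,z0,z1):
        m=(np.hypot(X[...,0]-x,X[...,1]-y)<r)&(X[...,2]>z0)&(X[...,2]<z1)&(d>0); return X[m],im[m]
    for nm,a in dict(dock=(.562,.048,.16,.05,.07),cap=(.562,.046,.05,.098,.115),tray=(.48,-.268,.11,.002,.03),holder=(.522,.284,.075,.045,.065),cart=(.522,.284,.06,.075,.16),carttop=(.522,.284,.06,.12,.16)).items():
        P,col=sel(*a)
        if len(P)<5: print(n,nm,len(P));continue
        print(n,nm,len(P),"mean",np.round(P.mean(0),4),"med z",np.round(np.median(P[:,2]),4),"max",np.round(P[:,2].max(),4),rect(P),"col",col.mean(0).astype(int)[::-1])
crops=[("top",(130,230,150,260)),("side",(200,350,210,310)),]
im=cv2.imread("pics/top0.png")[130:270,120:380]; cv2.imwrite("pics/crop1.png",cv2.resize(im,None,fx=3,fy=3,interpolation=cv2.INTER_CUBIC))
im=cv2.imread("pics/side0.png")[170:420,170:370]; cv2.imwrite("pics/crop2.png",cv2.resize(im,None,fx=2.4,fy=2.4,interpolation=cv2.INTER_CUBIC))
show()
E
```

```text
top dock 3697 mean [0.5594 0.0465 0.0604] med z 0.0603 max 0.07 (array([560.5,  47.8]), array([192.5, 202.4]), 61.9) col [242 242 236]
top cap 367 mean [0.5601 0.0465 0.107 ] med z 0.1074 max 0.1149 (array([559.8,  46.6]), array([63.1, 60.7]), 45.2) col [156 155 156]
top tray 2178 mean [ 0.4792 -0.2669  0.0065] med z 0.0058 max 0.0232 (array([ 481.7, -269. ]), array([218.7, 214. ]), 45.4) col [157 160 160]
top holder 678 mean [0.5191 0.2809 0.0554] med z 0.0557 max 0.0646 (array([520.9, 284.2]), array([82.1, 92.9]), 8.7) col [218 220 218]
top cart 99 mean [0.5197 0.282  0.1202] med z 0.1274 max 0.1454 (array([520.6, 285.1]), array([ 8.4, 59. ]), 9.1) col [173 171 169]
top carttop 61 mean [0.5205 0.2826 0.1325] med z 0.1334 max 0.1454 (array([520.9, 283.4]), array([ 8.4, 53.8]), 9.0) col [213 212 210]
side dock 5958 mean [0.5588 0.0724 0.059 ] med z 0.0592 max 0.0699 (array([562.5,  47.3]), array([194.4, 203.1]), 61.9) col [217 218 209]
side cap 638 mean [0.5609 0.0533 0.1054] med z 0.1061 max 0.109 (array([562.1,  48.2]), array([63.2, 65.1]), 52.8) col [126 126 131]
side tray 1508 mean [ 0.4857 -0.2646  0.0051] med z 0.0041 max 0.0142 (array([ 482.6, -263. ]), array([195.5, 172.1]), 7.4) col [155 158 165]
side holder 3209 mean [0.521  0.2923 0.0538] med z 0.054 max 0.0641 (array([522.2, 285.3]), array([80.9, 93.1]), 9.4) col [194 196 200]
side cart 342 mean [0.5196 0.298  0.1226] med z 0.1326 max 0.1366 (array([521.5, 286.1]), array([ 7.4, 57.8]), 8.9) col [196 190 191]
side carttop 229 mean [0.5207 0.2917 0.1322] med z 0.1336 max 0.1366 (array([521.5, 285.8]), array([ 7.3, 57.3]), 8.3) col [214 207 209]
t 1.4 p [ 0.2815 -0.5859  0.2483] x [ 0. -0. -1.] y [ 0.433 -0.901  0.   ] z [-0.901 -0.433 -0.   ] q [ 1.02  0.4   0.05  1.54 -0.02  1.21 -0.05] F [-0.6  0.2  1. ] w 0.0852
```

View pics/crop1.png

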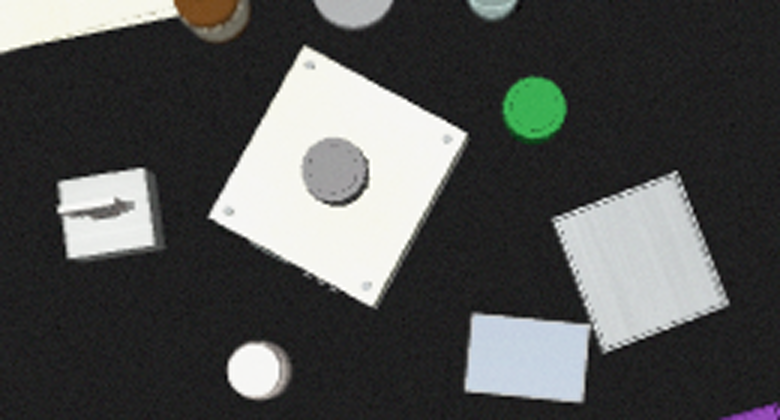

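View pics/crop2.png

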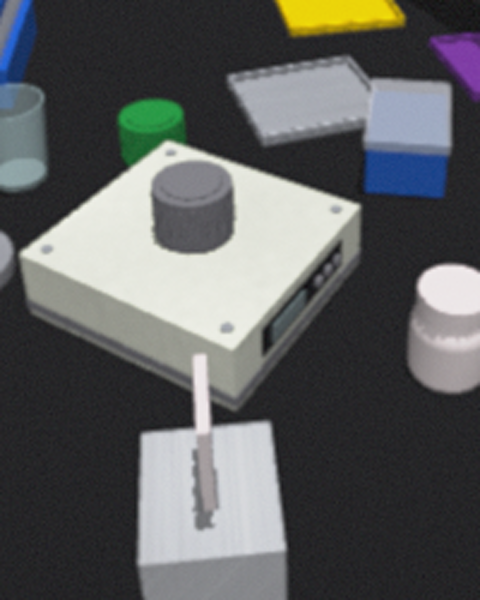

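```bash
python3 -m jog '[0,-1.5,-1.8,0,0,0,8.5, 0,-2.8,-3.3,0,0,0,8.5, 0,-2.8,-3.3,0,0,0,8.5, 0,-2.8,-3.3,0,0,0,8.5, 0,-2.8,-3.3,0,0,0,8.5, 0,-2.8,-3.3,0,0,0,8.5, 0,-2.8,-3.3,0,0,0,8.5, 0,-2.8,-3.3,0,0,0,8.5, 0,-2.8,-3.3,0,0,0,8.5, 0,-2.8,-3.3,0,0,0,8.5, 0,-2.8,-3.3,0,0,0,8.5, 0,-2.8,-3.3,0,0,0,8.5]'; python3 -c "
from h import *;show()"
```

```text
clock: 2.6
eef_pos: [0.4855, -0.1282, 0.2487]
eef_rot: [2.126, 1.57, -0.568]
force: [0.7, -0.6, -0.3]
grip_width: 0.0849
t 2.6 p [ 0.4855 -0.1282  0.2487] x [ 0.001 -0.001 -1.   ] y [ 0.433 -0.901  0.001] z [-0.901 -0.433 -0.001] q [ 0.42  0.14 -0.27  1.88  0.04  1.13 -0.99] F [ 0.7 -0.6 -0.3] w 0.0849
```

```bash
python3 -m jog '[0,-2.5,-2.9,0,0,0,8.5, 0,-2.5,-2.9,0,0,0,8.5, 0,-2.5,-2.9,0,0,0,8.5, 0,-2.5,-2.9,0,0,0,8.5, 0,-2.55,-2.8,0,0,0,8.5, 1,0,0,8,0,0,8.5, 1,0,0,8,0,0,8.5, 1,0,0,8,0,0,8.5, 1,0,0,8,0,0,8.5,  1,0,0,8,0,0,8.5, 1,0,0,8,0,0,8.5, 1,0,0,8,0,0,8.5]'
python3 - <<'E'
from h import *
show()
c=optics.get_calibration("wrist")
im,d=optics.grab_frame("wrist"); cv2.imwrite("pics/w1.png",im[:,:,::-1])
X=cloud(c,d)
print([ (np.round(r["at"],4),r["conf"]) for r in finder.place_of("wrist","cap_top")])
m=(d>0)&(X[...,2]>.098)&(X[...,2]<.115)&(np.hypot(X[...,0]-.561,X[...,1]-.0475)<.05)
if m.sum()>10: print(m.sum(),rect(X[m]),np.median(X[m][:,2]))
m=(d>0)&(X[...,2]>.05)&(X[...,2]<.07)
if m.sum()>10: print(m.sum(),rect(X[m]),np.median(X[m][:,2]))
E
```

```text
clock: 3.8
eef_pos: [0.5606, 0.0456, 0.178]
eef_rot: [-3.051, 1.57, -0.445]
force: [-0.4, 0.1, 0.1]
grip_width: 0.0849
t 3.8 p [0.5606 0.0456 0.178 ] x [ 0. -0. -1.] y [-0.51 -0.86 -0.  ] z [-0.86  0.51 -0.  ] q [ 0.04  0.31 -0.24  1.82  0.09  1.01 -2.34] F [-0.4  0.1  0.1] w 0.0849
[]
9806 (array([561.1,  45.5]), array([64.2, 64.5]), 41.6) 0.10764275489583403
69715 (array([509.4,  57. ]), array([427.3, 310.1]), 58.1) 0.06079393358044146
```

View pics/w1.png

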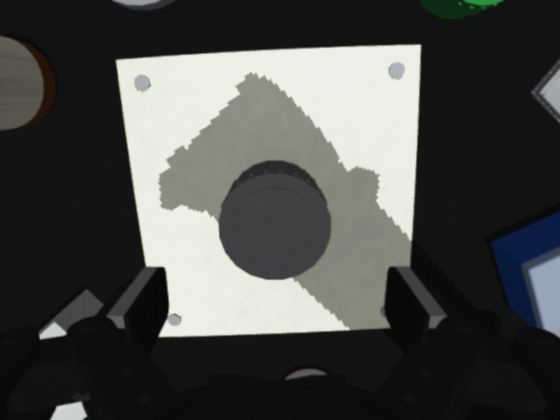

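```bash
python3 -m jog '[3,0,0,8,0,0,8.5, 3,0,0,8,0,0,8.5, 2,0.05,0,0,0,0,8.5, 1.3,0,0,0,0,0,8.5, 0.6,0,0,0,0,0,8.5, 0,0,0,0,0,0,5, 0,0,0,0,0,0,5, 0,0,0,0,0,0,5, 0,0,0,0,0,0,5, 0,0,0,0,0,0,5]'; python3 -c "
from h import *;show()"
```

```text
clock: 4.9
eef_pos: [0.5612, 0.0455, 0.0805]
eef_rot: [-2.292, 1.568, 0.041]
force: [0.2, -0.2, 5.8]
grip_width: 0.063
t 4.9 p [0.5612 0.0455 0.0805] x [ 0.003  0.    -1.   ] y [-0.723 -0.691 -0.002] z [-0.691  0.723 -0.002] q [-0.01  0.43 -0.18  1.91  0.1   0.81 -2.63] F [ 0.2 -0.2  5.8] w 0.063
```

```bash
python3 -m jog '[-0.05,0,0,-4,0,0,5, -0.05,0,0,-8,0,0,5, -0.053,0,0,-8,0,0,5, -0.053,0,0,-8,0,0,5, -0.053,0,0,-8,0,0,5]'; python3 -c "
from h import *;show()"
```

```text
clock: 5.4
eef_pos: [0.561, 0.0459, 0.0824]
eef_rot: [-2.579, 1.568, 0.388]
force: [0.5, 0.4, 0.9]
grip_width: 0.0634
t 5.4 p [0.561  0.0459 0.0824] x [ 0.002  0.001 -1.   ] y [-0.174 -0.985 -0.001] z [-0.985  0.174 -0.002] q [ 0.1   0.44 -0.32  1.9   0.18  0.83 -2.06] F [0.5 0.4 0.9] w 0.0634
```

```bash
python3 -m jog '[-0.053,0,0,-8,0,0,5, -0.053,0,0,-8,0,0,5, -0.053,0,0,-8,0,0,5, -0.053,0,0,-8,0,0,5, -0.053,0,0,-8,0,0,5, -0.053,0,0,-8,0,0,5, -0.053,0,0,-8,0,0,5, -0.053,0,0,-8,0,0,5, -0.053,0,0,-8,0,0,5, -0.053,0,0,-8,0,0,5]'
python3 - <<'E'
from h import *
show(); print(pose()[2]["wrist_torque"])
im,d=optics.grab_frame("wrist"); cv2.imwrite("pics/w2.png",im[:,:,::-1])
im,d=optics.grab_frame("side"); cv2.imwrite("pics/s2.png",cv2.resize(im[150:350,150:350,::-1],None,fx=3,fy=3))
E
```

```text
clock: 6.4
eef_pos: [0.561, 0.0457, 0.0877]
eef_rot: [2.26, 1.568, 0.34]
force: [1.2, 0.3, 1.3]
grip_width: 0.0631
t 6.4 p [0.561  0.0457 0.0877] x [ 0.002  0.001 -1.   ] y [ 0.94  -0.342  0.002] z [-0.342 -0.94  -0.002] q [ 0.34  0.48 -0.64  1.89  0.37  0.88 -0.82] F [1.2 0.3 1.3] w 0.0631
[ 0.24253919 -0.34215034 -0.10824652]
```

View pics/w2.png

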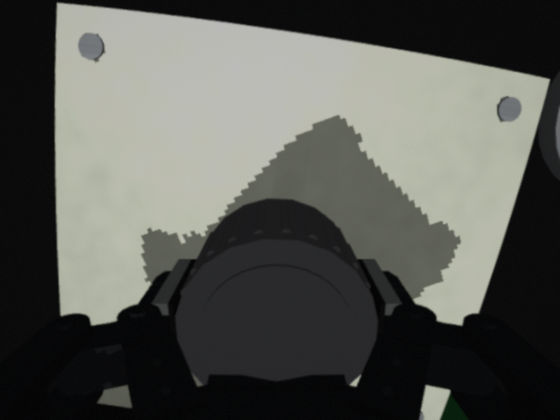

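View pics/s2.png

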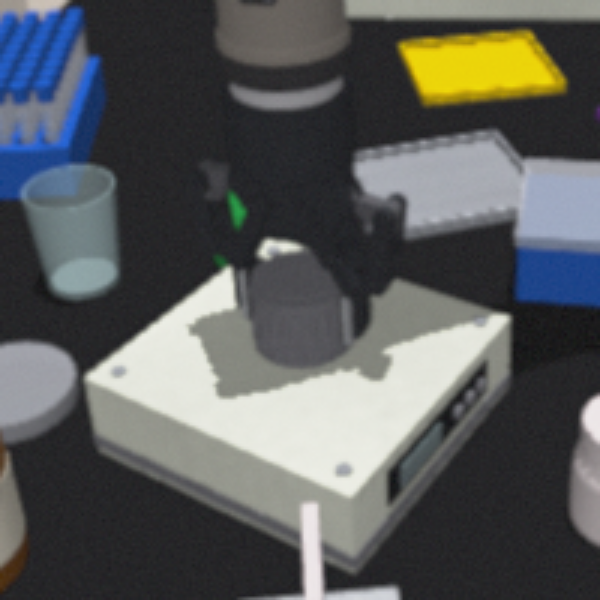

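```bash
python3 -m jog '[-0.053,0,0,-8,0,0,5, -0.053,0,0,-8,0,0,5, -0.053,0,0,-8,0,0,5, -0.053,0,0,-8,0,0,5, -0.053,0,0,-8,0,0,5, -0.053,0,0,-8,0,0,5, -0.053,0,0,-8,0,0,5, -0.053,0,0,-8,0,0,5, -0.053,0,0,-8,0,0,5, -0.053,0,0,-8,0,0,5]'
python3 - <<'E'
from h import *
show(); print(pose()[2]["wrist_torque"])
E
```

```text
clock: 7.5
eef_pos: [0.5609, 0.0457, 0.0929]
eef_rot: [0.793, 1.569, 0.266]
force: [0.9, -0.1, 1.9]
grip_width: 0.0629
t 7.5 p [0.5609 0.0457 0.0929] x [ 0.002  0.    -1.   ] y [0.503 0.864 0.001] z [ 0.864 -0.503  0.001] q [ 0.57  0.58 -0.96  1.88  0.57  0.98  0.4 ] F [ 0.9 -0.1  1.9] w 0.0629
[ 0.27551682 -0.25339267 -0.07309307]
```

```bash
python3 -m jog '[-0.053,0,0,-8,0,0,5, -0.053,0,0,-8,0,0,5, -0.053,0,0,-8,0,0,5, -0.053,0,0,-8,0,0,5, -0.053,0,0,-8,0,0,5, -0.053,0,0,-8,0,0,5, -0.053,0,0,-8,0,0,5, -0.053,0,0,-8,0,0,5, -0.053,0,0,-8,0,0,5]'
python3 - <<'E'
from h import *
show(); print(pose()[2]["wrist_torque"])
E
```

```text
clock: 8.4
eef_pos: [0.5609, 0.0458, 0.0977]
eef_rot: [-0.323, 1.569, 0.406]
force: [0.2, 0.2, 3.7]
grip_width: 0.0632
t 8.4 p [0.5609 0.0458 0.0977] x [ 0.002  0.001 -1.   ] y [-0.666  0.746 -0.001] z [0.746 0.666 0.002] q [ 0.73  0.73 -1.23  1.88  0.77  1.12  1.5 ] F [0.2 0.2 3.7] w 0.0632
[ 0.12089834 -0.13365915 -0.15080112]
```

```bash
python3 -m jog '[-0.1,0,0,-3,0,0,5, -0.1,0,0,-3,0,0,5, -0.05,0,0,0,0,0,5]'; python3 -c "
from h import *;show()"
```

```text
clock: 8.7
eef_pos: [0.5602, 0.0452, 0.0992]
eef_rot: [1.483, 1.571, 2.312]
force: [1.5, 1.3, -2.1]
grip_width: 0.063
t 8.7 p [0.5602 0.0452 0.0992] x [-0.  0. -1.] y [-0.737  0.676  0.   ] z [0.676 0.737 0.   ] q [ 0.74  0.74 -1.25  1.88  0.78  1.13  1.59] F [ 1.5  1.3 -2.1] w 0.063
```

```bash
python3 -m jog '[-0.1,0,0,0,0,0,5, -0.1,0,0,0,0,0,5]'; python3 -c "
from h import *;show()"
```

```text
clock: 8.9
eef_pos: [0.5601, 0.0453, 0.1015]
eef_rot: [-2.445, 1.571, -1.614]
force: [2.4, 1.6, -3.5]
grip_width: 0.0631
t 8.9 p [0.5601 0.0453 0.1015] x [-0. -0. -1.] y [-0.738  0.675 -0.   ] z [ 0.675  0.738 -0.   ] q [ 0.74  0.74 -1.25  1.87  0.78  1.13  1.59] F [ 2.4  1.6 -3.5] w 0.0631
```

```bash
python3 -m jog '[-0.1,0,0,0,0,0,5, -0.15,0,0,0,0,0,5, -0.15,0,0,0,0,0,5]'; python3 -c "
from h import *;show()"
```

```text
clock: 9.2
eef_pos: [0.5599, 0.0453, 0.1059]
eef_rot: [3.014, 1.57, -2.437]
force: [0.8, 0.2, -1.4]
grip_width: 0.0629
t 9.2 p [0.5599 0.0453 0.1059] x [-0. -0. -1.] y [-0.739  0.674  0.   ] z [ 0.674  0.739 -0.001] q [ 0.74  0.73 -1.26  1.87  0.77  1.14  1.6 ] F [ 0.8  0.2 -1.4] w 0.0629
```

```bash
python3 -m jog '[-0.5,0,0,0,0,0,5, -1,0,0,0,0,0,5, -1.5,0,0,0,0,0,5, -2,0,0,4,0,0,5, -2,0,0,8,0,0,5, -2,0,0,8,0,0,5, -1,0,0,8,0,0,5]'
python3 - <<'E'
from h import *
show()
im,d=optics.grab_frame("side"); cv2.imwrite("pics/s3.png",cv2.resize(im[100:350,150:400,::-1],None,fx=2.4,fy=2.4))
E
```

```text
clock: 9.9
eef_pos: [0.5609, 0.0462, 0.2089]
eef_rot: [-0.258, 1.567, 0.08]
force: [-0.1, -1.1, -0.4]
grip_width: 0.0627
t 9.9 p [0.5609 0.0462 0.2089] x [ 0.003  0.    -1.   ] y [-0.331  0.943 -0.001] z [0.943 0.331 0.003] q [ 0.77  0.54 -1.25  1.78  0.55  1.23  1.27] F [-0.1 -1.1 -0.4] w 0.0627
```

View pics/s3.png

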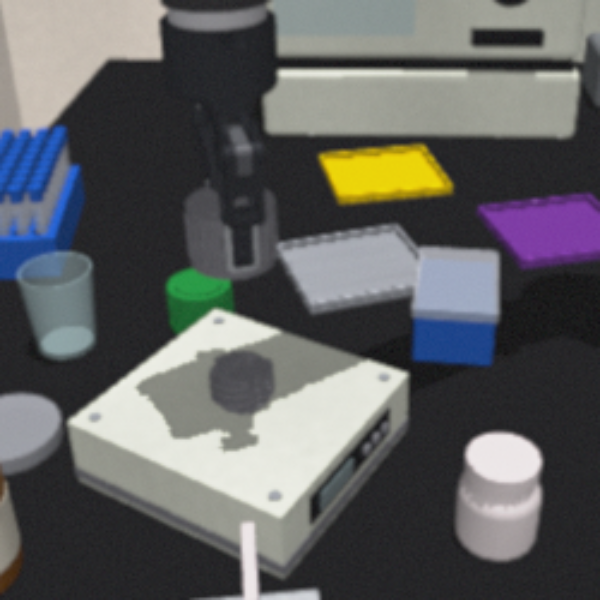

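```bash
python3 -m jog '[0,-2,-1.3,0,0,0,5, 0,-3.3,-2.2,0,0,0,5, 0,-3.6,-2.4,0,0,0,5, 0,-3.6,-2.4,0,0,0,5, 0,-3.6,-2.4,0,0,0,5, 0,-3.6,-2.4,0,0,0,5, 0,-3.6,-2.4,0,0,0,5, 0,-3.6,-2.4,0,0,0,5, 0,0,0,0,0,0,5]'
python3 - <<'E'
from h import *
show()
im,d=optics.grab_frame("top"); cv2.imwrite("pics/t4.png",cv2.resize(im[100:300,120:400,::-1],None,fx=2.8,fy=2.8))
np.save("top4.npy",d)
for n in ["mouth","cart_top"]: print([ (np.round(r["at"],4),r["conf"]) for r in finder.place_of("top",n)])
c=optics.get_calibration("top");X=cloud(c,d)
m=(d>0)&(X[...,2]>.082)&(X[...,2]<.1)&(np.hypot(X[...,0]-.561,X[...,1]-.0475)<.05)
print(m.sum(),rect(X[m]),np.median(X[m][:,2]))
E
```

```text
clock: 10.85
eef_pos: [0.4794, -0.2763, 0.2052]
eef_rot: [-2.621, 1.567, -2.288]
force: [0.1, -0.3, -1.6]
grip_width: 0.0628
t 10.85 p [ 0.4794 -0.2763  0.2052] x [-0.002 -0.003 -1.   ] y [-0.327  0.945 -0.002] z [ 0.945  0.327 -0.003] q [ 1.39  0.54 -1.27  1.8   0.55  1.22  1.86] F [ 0.1 -0.3 -1.6] w 0.0628
[]
[(array([0.5238, 0.2873, 0.1308]), 0.61)]
193 (array([560.1,  47.9]), array([48.5, 48.9]), 89.9) 0.0900570439470306
```

View pics/t4.png

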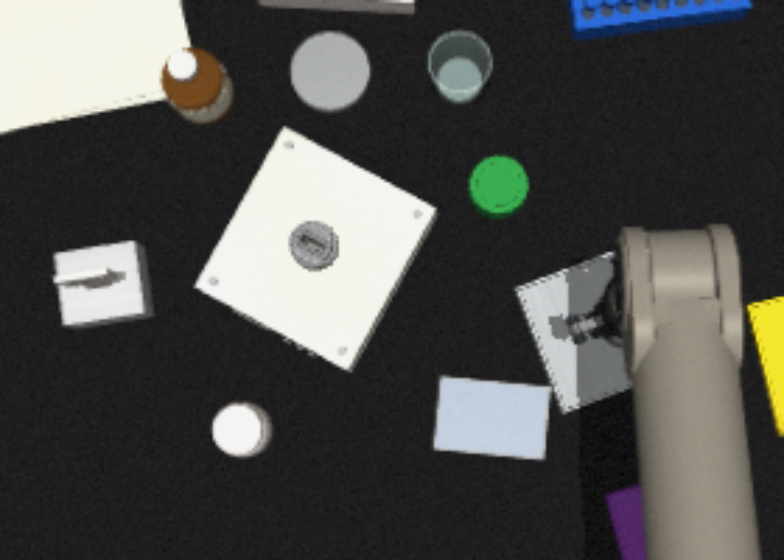

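```bash
python3 -m jog '[3,0.4,0.2,0,0,0,5, 4,0.3,0.2,0,0,0,5, 4,0,0,0,0,0,5, 3,0,0,0,0,0,5, 2,0,0,0,0,0,5, 1,0,0,0,0,0,5]'
python3 - <<'E'
from h import *
show()
im,d=optics.grab_frame("side"); cv2.imwrite("pics/s5.png",cv2.resize(im[100:280,200:440,::-1],None,fx=3.3,fy=3.3))
E
```

```text
clock: 11.6
eef_pos: [0.4832, -0.2578, 0.0345]
eef_rot: [2.069, 1.568, 2.417]
force: [0.2, 0.1, -1.0]
grip_width: 0.0627
t 11.6 p [ 0.4832 -0.2578  0.0345] x [-0.002  0.002 -1.   ] y [-0.341  0.94   0.002] z [ 0.94   0.341 -0.001] q [ 1.21  0.73 -1.06  1.95  0.79  0.96  1.67] F [ 0.2  0.1 -1. ] w 0.0627
```

View pics/s5.png

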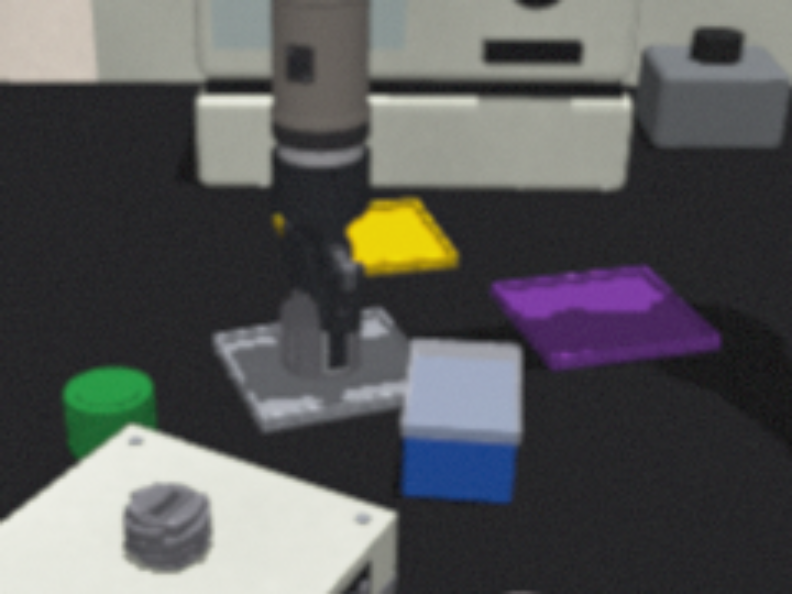

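```bash
python3 -m jog '[0.3,-0.6,-0.2,0,0,0,5, 0.2,0,0,0,0,0,5, 0.1,0,0,0,0,0,5, 0.1,0,0,0,0,0,5]'; python3 -c "
from h import *;show()"
```

```text
clock: 12.05
eef_pos: [0.4841, -0.2669, 0.0295]
eef_rot: [-0.946, 1.569, -0.604]
force: [-0.0, -0.0, -0.9]
grip_width: 0.0637
t 12.05 p [ 0.4841 -0.2669  0.0295] x [ 0.001 -0.001 -1.   ] y [-0.336  0.942 -0.001] z [0.942 0.336 0.001] q [ 1.21  0.74 -1.05  1.94  0.8   0.96  1.68] F [-0.  -0.  -0.9] w 0.0637
```

```bash
python3 -m jog '[0.1,0,0,0,0,0,5, 0.1,0,0,0,0,0,5, 0.1,0,0,0,0,0,5]'; python3 -m jog '[0.1,0,0,0,0,0,5]'; python3 -c "
from h import *;show()"
```

```text
clock: 12.35
eef_pos: [0.4836, -0.2666, 0.0258]
eef_rot: [-1.229, 1.571, -0.886]
force: [-0.1, -0.1, -1.3]
grip_width: 0.0633
clock: 12.45
eef_pos: [0.4836, -0.2666, 0.0247]
eef_rot: [-1.551, 1.571, -1.207]
force: [-0.4, 0.7, -1.2]
grip_width: 0.0632
t 12.45 p [ 0.4836 -0.2666  0.0247] x [ 0. -0. -1.] y [-0.336  0.942 -0.   ] z [0.942 0.336 0.   ] q [ 1.21  0.74 -1.05  1.94  0.81  0.95  1.67] F [-0.4  0.7 -1.2] w 0.0632
```

```bash
python3 -m jog '[0.05,0,0,0,0,0,5, 0.05,0,0,0,0,0,5]'; python3 -m jog '[0.05,0,0,0,0,0,5, 0.05,0,0,0,0,0,5]'
```

```text
clock: 12.65
eef_pos: [0.4836, -0.2666, 0.0245]
eef_rot: [-2.595, 1.57, -2.252]
force: [-3.8, 0.7, 8.8]
grip_width: 0.063
clock: 12.85
eef_pos: [0.4836, -0.2666, 0.0245]
eef_rot: [-2.604, 1.569, -2.261]
force: [-6.5, 1.0, 17.5]
grip_width: 0.0628
```

Contact; open gently, then rise and look.

```bash
python3 -m jog '[-0.05,0,0,0,0,0,5, -0.05,0,0,0,0,0,5, 0,0,0,0,0,0,6.6, 0,0,0,0,0,0,7.2, 0,0,0,0,0,0,8, -0.5,0,0,0,0,0,8.5, -1.5,0,0,0,0,0,8.5, -3,0,0,0,0,0,8.5, -4,0,0,0,0,0,8.5, -4,0,0,0,0,0,8.5]'
python3 - <<'E'
from h import *
show()
im,d=optics.grab_frame("side"); cv2.imwrite("pics/s6.png",cv2.resize(im[100:280,200:440,::-1],None,fx=3.3,fy=3.3))
E
```

```text
clock: 13.85
eef_pos: [0.4836, -0.2661, 0.156]
eef_rot: [0.098, 1.57, 0.442]
force: [1.6, -0.6, -0.7]
grip_width: 0.0852
t 13.85 p [ 0.4836 -0.2661  0.156 ] x [ 0.  0. -1.] y [-0.337  0.941  0.   ] z [0.941 0.337 0.   ] q [ 1.33  0.59 -1.22  1.85  0.61  1.14  1.81] F [ 1.6 -0.6 -0.7] w 0.0852
```

View pics/s6.png

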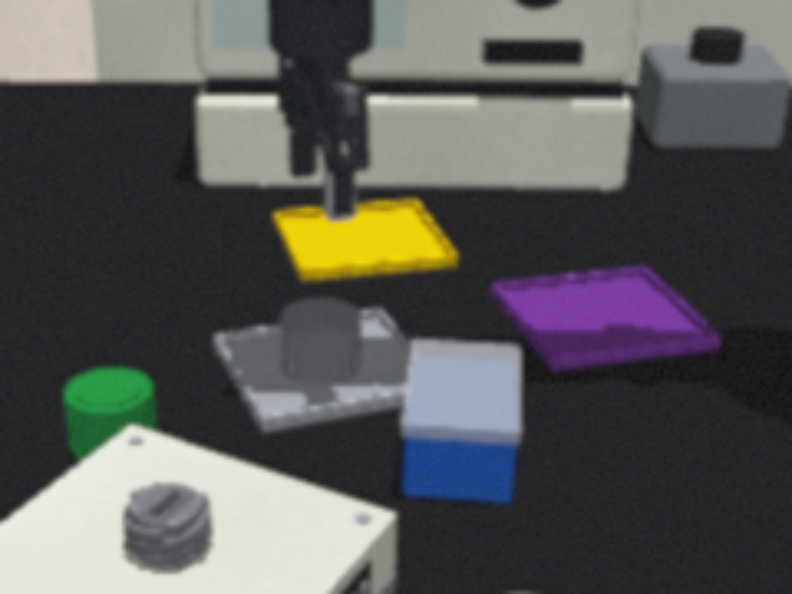

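```bash
python3 -m jog '[-1,0,0,8.4,0,0,8.5, -1,0,0,8.4,0,0,8.5, -1,0,0,8.4,0,0,8.5, -1,0,0,8.4,0,0,8.5, -1,0,0,8.4,0,0,8.5, 0,0,0,8.4,0,0,8.5, 0,0,0,8.4,0,0,8.5, 0,0,0,8.4,0,0,8.5, 0,0,0,8.4,0,0,8.5, 0,0,0,8.4,0,0,8.5, 0,0,0,8.4,0,0,8.5, 0,0,0,8.3,0,0,8.5]'
python3 - <<'E'
from h import *
show();p,R,s=pose()
print(R.T@(np.array([.521,.285,.205])-p)*100, np.degrees(np.arctan2(R[1,1],R[0,1])))
E
```

```text
clock: 15.1
eef_pos: [0.484, -0.2661, 0.2047]
eef_rot: [0.98, 1.57, -0.44]
force: [0.1, 0.3, 0.6]
grip_width: 0.0851
t 15.1 p [ 0.484  -0.2661  0.2047] x [ 0.001 -0.001 -1.   ] y [0.989 0.151 0.001] z [ 0.151 -0.989  0.001] q [ 1.12  0.36 -0.86  1.81  0.31  1.11  0.3 ] F [0.1 0.3 0.6] w 0.0851
[-5.23081381e-02  1.19732201e+01 -5.39160246e+01] 8.674300083323836
```

```bash
python3 -m jog '[0,0.6,-2.5,0,0,0,8.5, 0,1.05,-4.7,0,0,0,8.5, 0,1.05,-4.7,0,0,0,8.5, 0,1.05,-4.7,0,0,0,8.5, 0,1.05,-4.7,0,0,0,8.5, 0,1.05,-4.7,0,0,0,8.5, 0,1.05,-4.7,0,0,0,8.5, 0,1.05,-4.7,0,0,0,8.5, 0,1.05,-4.7,0,0,0,8.5, 0,1.05,-4.7,0,0,0,8.5, 0,1.05,-4.7,0,0,0,8.5, 0,0.9,-4.4,0,0,0,8.5]'; python3 -m jog '[0,0,0,0,0,0,8.5]'
python3 - <<'E'
from h import *
show();p,R,s=pose()
c=optics.get_calibration("wrist")
im,d=optics.grab_frame("wrist"); cv2.imwrite("pics/w7.png",im[:,:,::-1])
X=cloud(c,d); print([ (np.round(r["at"],4),r["conf"]) for r in finder.place_of("wrist","cart_top")])
for z0,z1 in((.12,.145),(.045,.065)):
    m=(d>0)&(X[...,2]>z0)&(X[...,2]<z1)&(np.hypot(X[...,0]-.521,X[...,1]-.285)<.06)
    if m.sum()>10: print(m.sum(),rect(X[m]),np.median(X[m][:,2]))
print(R.T@(np.array([.521,.285,.205])-p)*100, np.degrees(np.arctan2(R[1,1],R[0,1])))
E
```

```text
clock: 16.3
eef_pos: [0.5179, 0.2873, 0.2047]
eef_rot: [2.112, 1.569, 0.698]
force: [1.0, 0.9, -0.0]
grip_width: 0.0848
clock: 16.4
eef_pos: [0.5152, 0.2939, 0.2056]
eef_rot: [2.921, 1.563, 1.519]
force: [-0.9, 0.1, -0.2]
grip_width: 0.0852
t 16.4 p [0.5152 0.2939 0.2056] x [ 0.     0.008 -1.   ] y [0.986 0.168 0.002] z [ 0.168 -0.986 -0.008] q [ 0.15  0.48 -0.98  1.71  0.43  1.17 -0.78] F [-0.9  0.1 -0.2] w 0.0852
[(array([0.5206, 0.2829, 0.1357]), 0.84)]
1269 (array([520.3, 284.1]), array([ 7.1, 56.7]), 9.5) 0.13556345862100105
10634 (array([520.4, 284. ]), array([80.4, 90.9]), 9.4) 0.055601637593965275
[0.05601601 0.42324012 0.97963356] 9.650650979529246
```

View pics/w7.png

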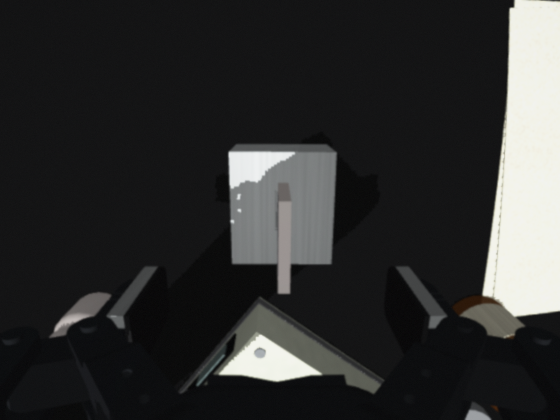

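```bash
python3 -m jog '[0,0,0,0,0,0,8.5, 0,0,0,0,0,0,8.5]'
python3 - <<'E'
from h import *
show();p,R,s=pose()
c=optics.get_calibration("wrist")
im,d=optics.grab_frame("wrist")
X=cloud(c,d)
m=(d>0)&(X[...,2]>.12)&(X[...,2]<.145)&(np.hypot(X[...,0]-.521,X[...,1]-.285)<.06)
if m.sum()>10: print(m.sum(),rect(X[m]),np.median(X[m][:,2]))
print(R.T@(np.array([.5204,.284,.205])-p)*100, np.degrees(np.arctan2(R[1,1],R[0,1])))
E
```

```text
clock: 16.7
eef_pos: [0.5188, 0.2825, 0.2038]
eef_rot: [0.14, 1.569, -1.277]
force: [1.1, -0.0, 0.5]
grip_width: 0.0852
t 16.7 p [0.5188 0.2825 0.2038] x [ 0.    -0.001 -1.   ] y [0.988 0.153 0.   ] z [ 0.153 -0.988  0.001] q [ 0.16  0.48 -0.97  1.72  0.43  1.18 -0.78] F [ 1.1 -0.   0.5] w 0.0852
1338 (array([520.4, 284.1]), array([ 7.8, 56.4]), 9.4) 0.13554558348922952
[-0.12278667  0.17817793 -0.11946956] 8.803678838933756
```

```bash
python3 -m jog '[2,0.18,-0.12,-0.5,0,0,8.5, 3,0,0,0,0,0,8.5, 2.4,0,0,0,0,0,8.5, 1.3,0,0,0,0,0,8.5, 0.7,0,0,0,0,0,8.5, 0,0,0,0,0,0,8.5, 0,0,0,0,0,0,4]'; python3 -m jog '[0,0,0,0,0,0,2.5, 0,0,0,0,0,0,1.5, 0,0,0,0,0,0,1, 0,0,0,0,0,0,0.5, 0,0,0,0,0,0,0.2, 0,0,0,0,0,0,0.2,0,0,0,0,0,0,0.2]'
python3 - <<'E'
from h import *
show()
im,d=optics.grab_frame("wrist"); cv2.imwrite("pics/w8.png",im[:,:,::-1])
E
```

```text
clock: 17.45
eef_pos: [0.5204, 0.2864, 0.1108]
eef_rot: [1.935, 1.569, 0.529]
force: [-0.2, 0.0, -0.1]
grip_width: 0.0725
clock: 18.15
eef_pos: [0.5202, 0.2862, 0.1101]
eef_rot: [1.777, 1.57, 0.371]
force: [0.6, 0.2, 1.8]
grip_width: 0.0061
t 18.15 p [0.5202 0.2862 0.1101] x [ 0.001  0.    -1.   ] y [0.986 0.164 0.001] z [ 0.164 -0.986 -0.   ] q [ 0.1   0.59 -0.91  1.8   0.54  1.02 -0.85] F [0.6 0.2 1.8] w 0.0061
```

View pics/w8.png

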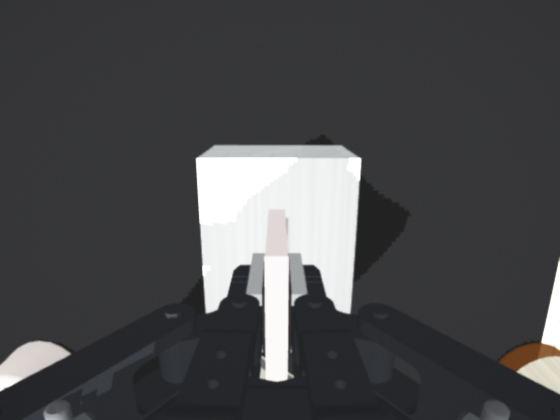

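```bash
python3 -m jog '[-0.5,0,0,0,0,0,0.2, -1,0,0,0,0,0,0.2, -2,0,0,0,0,0,0.2, -2,0,0,0,0,0,0.2, -2,0,0,0,0,0,0.2, -2,0,0,0,0,0,0.2, -1.5,0,0,0,0,0,0.2, -0.7,0,0,0,0,0,0.2, 0,0,0,0,0,0,0.2,  0,0,0,0,0,0,0.2]'
python3 - <<'E'
from h import *
show();p,R,s=pose()
c=optics.get_calibration("wrist")
im,d=optics.grab_frame("wrist"); cv2.imwrite("pics/w9.png",im[:,:,::-1])
X=cloud(c,d); T=(X-p)@R*1000  # tool frame mm
m=(d>0)&(T[...,0]>-45)&(T[...,0]<40)&(abs(T[...,1])<6)&(abs(T[...,2])<45)
Q=T[m]; print(len(Q)); 
for a in range(-30,40,5):
    q=Q[(Q[:,0]>a-2.5)&(Q[:,0]<a+2.5)]
    if len(q)>5: print(a,len(q),np.round(q.min(0),1),np.round(q.max(0),1))
print([ (np.round((np.array(r["at"])-p)@R*1000,1),r["conf"]) for r in finder.place_of("wrist","cart_top")])
im,d=optics.grab_frame("side"); cv2.imwrite("pics/s9.png",cv2.resize(im[100:400,130:430,::-1],None,fx=2,fy=2))
E
```

```text
clock: 19.2
eef_pos: [0.5194, 0.2855, 0.226]
eef_rot: [-1.053, 1.569, -2.459]
force: [0.2, -0.8, -2.4]
grip_width: 0.0062
t 19.2 p [0.5194 0.2855 0.226 ] x [-0.001 -0.001 -1.   ] y [ 0.986  0.164 -0.001] z [ 0.164 -0.986  0.001] q [ 0.16  0.47 -0.99  1.69  0.41  1.22 -0.76] F [ 0.2 -0.8 -2.4] w 0.0062
5338
-30 331 [-32.5  -6.  -12.3] [-27.5   6.   13. ]
-25 2999 [-27.5  -6.  -26.3] [-22.6   6.   19.5]
-20 704 [-22.5  -6.  -26.3] [-17.6   6.   11.4]
-15 214 [-17.5  -6.  -26.4] [-12.5   6.   -9.9]
-10 183 [-12.5  -5.8 -26.4] [ -7.5   6.  -10.1]
-5 157 [ -7.5  -6.  -26.5] [ -2.5   5.9 -10.1]
0 143 [ -2.5  -5.8 -26.2] [  2.5   6.  -10.1]
5 124 [  2.6  -6.  -26.2] [  7.4   6.  -10.1]
10 101 [  7.5  -4.5 -26.2] [ 12.5   5.9 -10.3]
15 64 [ 12.5  -4.6 -26.2] [ 17.5   2.2 -25.4]
20 62 [ 17.6  -4.6 -26.2] [ 22.4   2.4 -25.4]
25 14 [ 22.6  -3.5 -26. ] [ 24.1   1.6 -25.5]
[(array([-22.7,  -2. ,   2.6]), 0.95)]
```

View pics/w9.png

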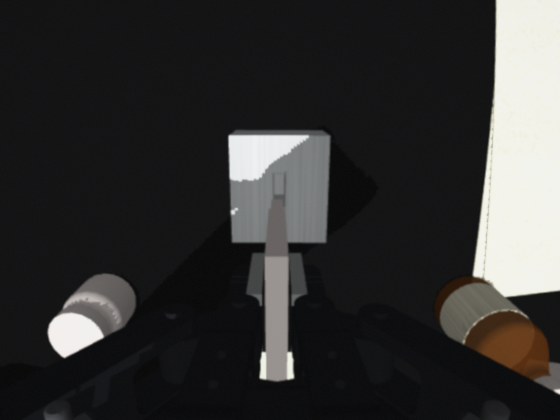

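View pics/s9.png

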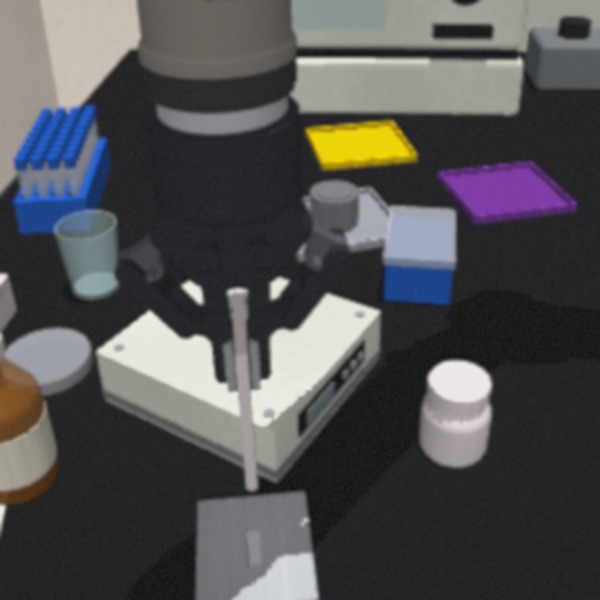

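```bash
python3 -m jog '[0,0,0,7.5,0,0,0.2, 0,0,0,7.5,0,0,0.2, 0,0,0,7.5,0,0,0.2, 0,0,0,7.5,0,0,0.2, 0,0,0,7.5,0,0,0.2]'; python3 -m jog '[0,1.1,1.8,0,0,0,0.2, 0,1.9,3.2,0,0,0,0.2, 0,2,3.4,0,0,0,0.2, 0,2,3.4,0,0,0,0.2, 0,2,3.4,0,0,0,0.2, 0,2,3.4,0,0,0,0.2, 0,2,3.4,0,0,0,0.2, 0,1.3,2,0,0,0,0.2, 0,0.7,1.1,0,0,0,0.2, 0,0,0,0,0,0,0.2, 0,0,0,0,0,0,0.2, 0,0,0,0,0,0,0.2]'
cat > m.py <<'E'
from h import *
import sys
show();p,R,s=pose()
c=optics.get_calibration("wrist")
im,d=optics.grab_frame("wrist"); cv2.imwrite("pics/%s.png"%sys.argv[1],im[:,:,::-1]); np.savez(sys.argv[1],im=im,d=d,p=p,R=R,cR=c["R"],ct=c["t"])
X=cloud(c,d); T=(X-p)@R*1000
m=(d>0)&(X[...,2]>.085)&(X[...,2]<.1)&(np.hypot(X[...,0]-.561,X[...,1]-.0465)<.045)
if m.sum()>50: print("neck",m.sum(),rect(X[m]),"tool",rect(T[m][:,1:]),np.median(X[m][:,2]))
print("yaw",np.degrees(np.arctan2(R[1,1],R[0,1])))
print("cam in tool mm",(-c["R"].T@c["t"]-p)@R*1000)
print([ (np.round(r["at"],4),np.round((np.array(r["at"])-p)@R*1000,1),r["conf"]) for r in finder.place_of("wrist","mouth")])
E
python3 m.py w10
```

```text
clock: 19.85
eef_pos: [0.5194, 0.2858, 0.2259]
eef_rot: [-0.661, 1.569, -2.727]
force: [-0.2, -0.6, -1.0]
grip_width: 0.0061
clock: 21.05
eef_pos: [0.534, -0.0036, 0.2268]
eef_rot: [-2.709, 1.57, 1.518]
force: [0.1, 1.0, -0.4]
grip_width: 0.0066
t 21.05 p [ 0.534  -0.0036  0.2268] x [ 0.     0.001 -1.   ] y [ 0.884 -0.467 -0.   ] z [-0.467 -0.884 -0.001] q [ 0.59  0.28 -0.79  1.82  0.22  1.13 -0.76] F [ 0.1  1.  -0.4] w 0.0066
neck 3347 (array([561. ,  45.2]), array([51., 50.]), 21.7) tool (array([  1136.5, -55641.7]), array([49993.4, 50972. ]), 40.5) 0.09153687815327344
yaw -27.83935273795688
cam in tool mm [-126.38158616   -0.70987439  -68.8457788 ]
[(array([0.5628, 0.0436, 0.0927]), array([134.1,   3.4, -55.1]), 0.79), (array([ 0.7608, -0.1108,  0.004 ]), array([222.7, 250.7, -10.9]), 0.2)]
```

View pics/w10.png

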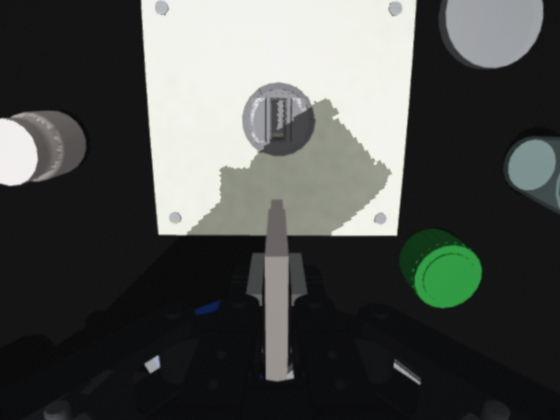

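Run:
```python
from h import *
z=np.load("w10.npz"); im=z["im"][:,:,::-1]
cv2.imwrite("pics/w10c.png",cv2.resize(im[70:220,220:340],None,fx=5,fy=4,interpolation=cv2.INTER_CUBIC)[:600])
cv2.imwrite("pics/w10d.png",cv2.resize(im[75:165,235:325],None,fx=6.5,fy=6.5,interpolation=cv2.INTER_CUBIC))
g=im.mean(2).astype(int)
for r in (203,206,210,220,235,250): print(r,g[r,262:294], z["d"][r,277])
for r in (100,105,110,115,120,125,130,135): print(r,g[r,262:298])
```

```text
203 [139 138 139 140 141 141 141 139 130 113 102 101 101 100 101 101 100 100
 101 103 115 133 140 141 142 141 140 140 140 139 139 138] 0.22048683
206 [139 140 140 139 141 142 142 140 130 110 102 100 100 100 100 101 101 101
 101 102 111 128 136 138 140 139 138 139 138 138 138 138] 0.21530423
210 [139 139 139 140 140 136 122 107 102 102 101 100 100 101 101 100 101 101
 101 100 102 103 110 124 135 138 138 138 138 138 139 139] 0.1538078
220 [141 141 141 140 138 125 107 100 101 101 101 101 100 100 101 100 100 100
 101 101 102 101 103 112 129 138 140 140 140 141 142 141] 0.1422938
235 [ 81  81  82  83  90  97 100 101 101 101 101 100 101 100 101 100 100 100
 101  99 100 101 100 100  96  89  83  83  82  84  84  85] 0.12561248
250 [ 10  15  36  68  95 101 101 101 100 101 100 101 101 101 100 100 100 101
 101 100 101 100 101 101  99  86  56  30  20  21  22  20] 0.11308647
100 [187 170 147 104 115 148 156 145 117  92  80  75  74  75  76  76  88 114
 132 129 118 112  95 104 123 145 155 151 128 107 138 166 171 167 178 200]
105 [158 155 138 101 115 148 155 144 117  95  76  71  72  73  78 104 138 15
[... 281 characters left out ...]
72  75  85 115 146 157
 157 151 140 119  84  82 106 140 152 142 114 110 145 154 152 143 121  98]
120 [157 155 136  98 114 148 155 145 119  93  75  72  72  73  78 107 145 156
 156 148 129 101  85  99 121 148 154 141 111  95 117 111  83  72  72  72]
125 [157 154 135  97 113 147 155 144 118  94  76  71  71  72  79 109 145 156
 155 147 120  81  64  67  69  72  70  66  56  55  68  69  72  72  71  72]
130 [158 155 135  99 114 147 154 141 111  90  75  71  71  73  76  84  82  75
  72  71  70  64  56  58  63  70  70  64  55  56  66  72  71  71  72  71]
135 [157 154 135  99 114 146 154 143 118  94  81  87  88  89  89  88  88  88
  87  87  82  70  56  60  66  70  70  65  56  56  68  71  71  71  71  71]
```

View pics/w10d.png

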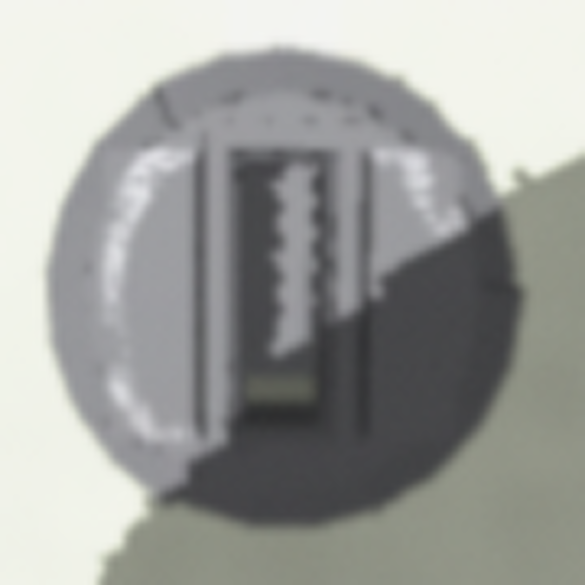

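View pics/w10c.png

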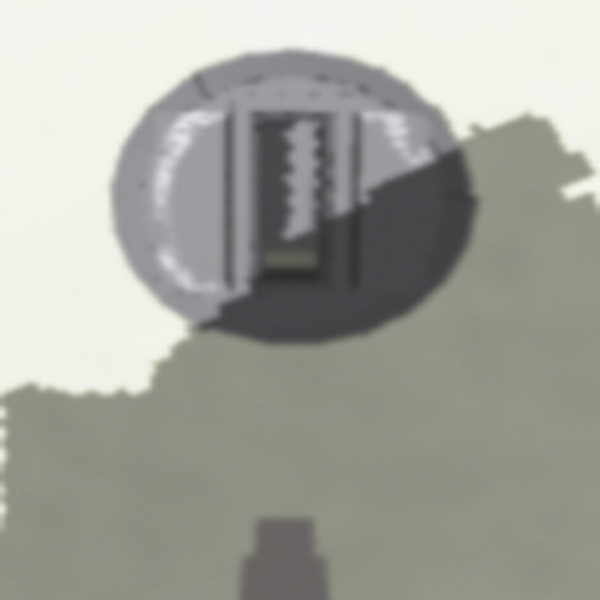

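Run:
```python
from h import *
z=np.load("w10.npz"); c=optics.get_calibration("wrist"); R0,t0=z["cR"],z["ct"]
def ray(u,v,xt): # intersect with tool x plane (mm)
    q=cv2.undistortPoints(np.array([[[u,v]]],float),K(c),np.array([c["k1"],0,0,0.]))[0,0]
    o=-R0.T@t0; w=R0.T@np.array([q[0],q[1],1]); o=(o-z["p"])@z["R"]*1000; w=w@z["R"]
    return np.round(o+w*(xt-o[0])/w[0],2)
hx=(z["p"][2]-.092)*1000
for u,v in ((278.1,98),(278.1,120),(278.1,142.5),(278.8,119),(265.3,100),(265.2,135),(291,100),(291.2,130)): print(u,v,ray(u,v,hx))
for u,v,x in((276.4,201,100),(276.4,210,97),(276.4,235,60),(276.4,250,25)): print(u,v,ray(u,v,x))
print(K(c)[0,0],c["cx"])
```

```text
278.1 98 [134.79   0.36 -70.72]
278.1 120 [134.79   0.39 -56.06]
278.1 142.5 [134.79   0.43 -40.67]
278.8 119 [134.79   0.87 -56.74]
265.3 100 [134.79  -8.32 -69.4 ]
265.2 135 [134.79  -8.52 -45.84]
291 100 [134.79   9.1  -69.42]
291.2 130 [134.79   9.45 -49.29]
276.4 201 [100.    -0.71  -7.86]
276.4 210 [97.   -0.7  -2.84]
276.4 235 [60.   -0.68  0.09]
276.4 250 [25.   -0.68 -5.87]
372.67011989282696 276.27181165895985
```

```bash
python3 -m jog '[0,0.06,-1,0,0,0,0.2, 0,0.06,-1.5,0,0,0,0.2, 0.5,0,-1.5,0,0,0,0.2, 1,0,-1.2,0,0,0,0.2, 0.8,0,-0.59,0,0,0,0.2, 0.3,0,0,0,0,0,0.2, 0,0,0,0,0,0,0.2, 0,0,0,0,0,0,0.2, 0,0,0,0,0,0,0.2]'; python3 m.py w11;  python3 - <<'E'
from h import *
im,d=optics.grab_frame("side"); cv2.imwrite("pics/s11.png",cv2.resize(im[180:320,180:340,::-1],None,fx=4.2,fy=4.2,interpolation=cv2.INTER_CUBIC))
im=np.load("w11.npz")["im"][:,:,::-1]
cv2.imwrite("pics/w11c.png",cv2.resize(im[130:280,200:350],None,fx=4,fy=4,interpolation=cv2.INTER_CUBIC))
E
```

```text
clock: 22.05
eef_pos: [0.5626, 0.0438, 0.2012]
eef_rot: [1.411, 1.57, -0.65]
force: [0.7, 0.2, -1.1]
grip_width: 0.0061
t 22.05 p [0.5626 0.0438 0.2012] x [ 0.001 -0.001 -1.   ] y [ 0.882 -0.471  0.001] z [-0.471 -0.882  0.   ] q [ 0.47  0.37 -0.78  1.78  0.29  1.1  -0.9 ] F [ 0.7  0.2 -1.1] w 0.0061
neck 3126 (array([561.7,  47.2]), array([49. , 50.9]), 59.9) tool (array([-2482.7, -2596.8]), array([50930.3, 48953.9]), 2.0) 0.09134754333570251
yaw -28.102173723686615
cam in tool mm [-126.34797347   -0.71879873  -68.82544266]
[(array([0.5577, 0.0429, 0.091 ]), array([110.2,  -4. ,   3.1]), 0.56)]
```

View pics/w11c.png

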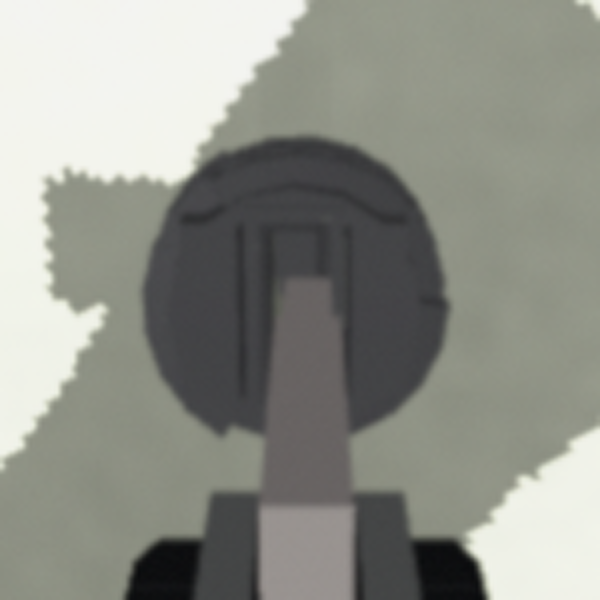

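View pics/s11.png

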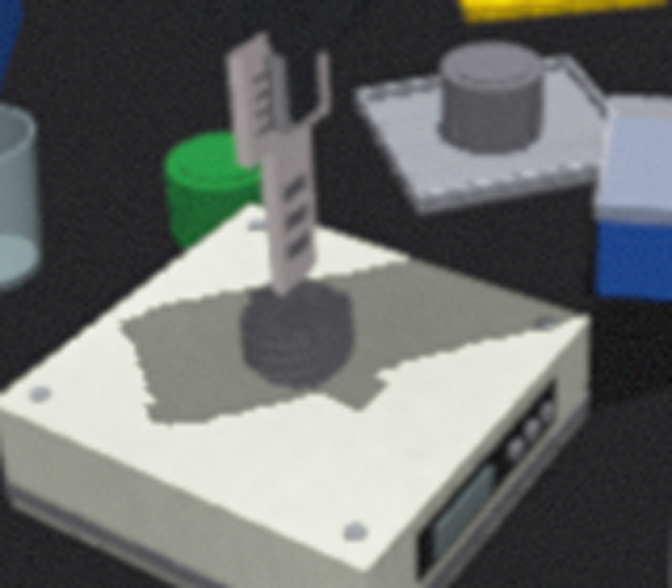

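```bash
python3 - <<'E'
from h import *
z=np.load("w11.npz"); c=optics.get_calibration("wrist"); R0,t0=z["cR"],z["ct"]
def ray(u,v,xt):
    q=cv2.undistortPoints(np.array([[[u,v]]],float),K(c),np.array([c["k1"],0,0,0.]))[0,0]
    o=-R0.T@t0; w=R0.T@np.array([q[0],q[1],1]); o=(o-z["p"])@z["R"]*1000; w=w@z["R"]
    return np.round(o+w*(xt-o[0])/w[0],2)
hx=(z["p"][2]-.092)*1000
C=lambda a,b:(200+a/4,130+b/4)
for n,a,x in (("slot outer end",(294,222),hx),("slot inner end",(296,232),hx),("neck far",(296,137),hx),("neck L",(143,290),hx),("neck R",(447,290),hx),("lineL",(241,300),hx),("lineR",(347,270),hx),("foot",(308.5,278),99.6),("foot98",(308.5,278),96.6)): print(n,ray(*C(*a),x))
E
python3 -m jog '[0,0,0,0,0,0,0.2]'; python3 -c "
from h import *;show()"
```

```text
slot outer end [109.17  -2.61 -15.76]
slot inner end [109.17  -2.29 -14.1 ]
neck far [109.17  -2.28 -29.63]
neck L [109.17 -27.38  -4.33]
neck R [109.17  22.45  -4.4 ]
lineL [109.17 -11.33  -2.65]
lineR [109.17   6.03  -7.76]
foot [99.6  -0.27 -8.93]
foot98 [96.6  -0.28 -9.73]
clock: 22.3
eef_pos: [0.5625, 0.0442, 0.201]
eef_rot: [1.576, 1.57, -0.484]
force: [0.1, -0.1, -1.5]
grip_width: 0.0063
t 22.3 p [0.5625 0.0442 0.201 ] x [ 0. -0. -1.] y [ 0.882 -0.47   0.001] z [-0.47  -0.882 -0.   ] q [ 0.47  0.37 -0.78  1.79  0.29  1.1  -0.9 ] F [ 0.1 -0.1 -1.5] w 0.0063
```

```bash
python3 -m jog '[0,-0.21,-0.28,0,0,0,0.2, 0,0,0,0,0,0,0.2, 0,0,0,0,0,0,0.2]'; python3 m.py w12;  python3 - <<'E'
from h import *
im=np.load("w12.npz")["im"][:,:,::-1]
cv2.imwrite("pics/w12c.png",cv2.resize(im[130:280,200:350],None,fx=4,fy=4,interpolation=cv2.INTER_CUBIC))
E
```

```text
clock: 22.6
eef_pos: [0.5619, 0.0482, 0.2008]
eef_rot: [1.048, 1.571, -1.012]
force: [0.4, -0.1, -1.6]
grip_width: 0.0061
t 22.6 p [0.5619 0.0482 0.2008] x [ 0. -0. -1.] y [ 0.883 -0.47   0.   ] z [-0.47  -0.883  0.   ] q [ 0.46  0.37 -0.78  1.79  0.29  1.1  -0.91] F [ 0.4 -0.1 -1.6] w 0.0061
neck 3106 (array([561.5,  47. ]), array([48.9, 51.1]), 57.2) tool (array([ 252. , 1211.6]), array([51076.7, 48937.3]), 4.7) 0.09137956579221088
yaw -28.01455893023193
cam in tool mm [-126.37856813   -0.72546115  -68.8582383 ]
[(array([0.5619, 0.041 , 0.0908]), array([110. ,   3.4,   6.3]), 0.76)]
```

View pics/w12c.png

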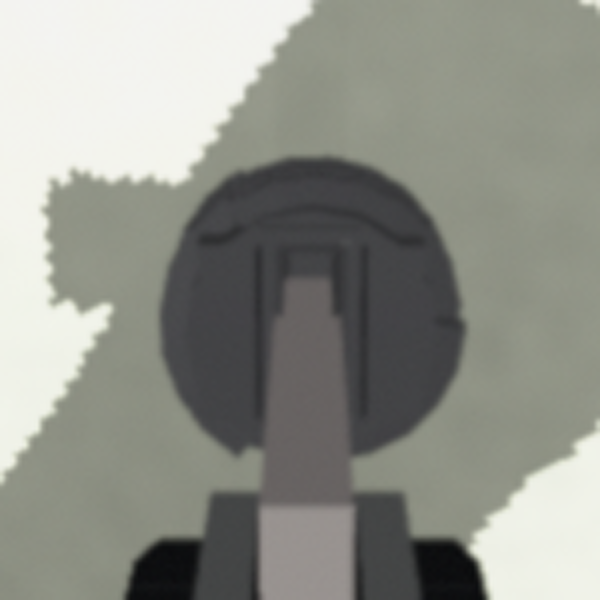

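```bash
python3 -m jog '[0.3,0.03,0.05,0,0,0,0.2, 0.3,0,0,0,0,0,0.2, 0.2,0,0,0,0,0,0.2, 0.2,0,0,0,0,0,0.2, 0.2,0,0,0,0,0,0.2, 0.2,0,0,0,0,0,0.2]'; python3 -c "
from h import *;show()"
```

```text
clock: 23.3
eef_pos: [0.562, 0.0474, 0.1866]
eef_rot: [1.903, 1.571, -0.158]
force: [-0.4, 0.2, -1.1]
grip_width: 0.0066
t 23.3 p [0.562  0.0474 0.1866] x [ 0. -0. -1.] y [ 0.883 -0.47   0.   ] z [-0.47  -0.883 -0.   ] q [ 0.46  0.39 -0.78  1.8   0.3   1.08 -0.92] F [-0.4  0.2 -1.1] w 0.0066
```

```bash
python3 -m jog '[0.3,0,0,0,0,0,0.2, 0.3,0,0,0,0,0,0.2, 0.3,0,0,0,0,0,0.2, 0.3,0,0,0,0,0,0.2]'; python3 -m jog '[0.4,0,0,0,0,0,0.2, 0.5,0,0,0,0,0,0.2, 0.5,0,0,0,0,0,0.2, 0.5,0,0,0,0,0,0.2]';python3 -c "
from h import *;show()"
```

```text
clock: 23.7
eef_pos: [0.562, 0.0474, 0.1745]
eef_rot: [2.045, 1.571, -0.015]
force: [0.0, 0.8, -0.6]
grip_width: 0.0063
clock: 24.1
eef_pos: [0.562, 0.0475, 0.1553]
eef_rot: [2.497, 1.571, 0.437]
force: [-0.7, 0.7, -1.7]
grip_width: 0.0062
t 24.1 p [0.562  0.0475 0.1553] x [ 0.  0. -1.] y [ 0.883 -0.47   0.   ] z [-0.47  -0.883 -0.   ] q [ 0.44  0.42 -0.76  1.83  0.34  1.02 -0.94] F [-0.7  0.7 -1.7] w 0.0062
```

Smooth. On to the carrier.

```bash
python3 -m jog '[0.5,0,0,0,0,0,0.2, 0.5,0,0,0,0,0,0.2, 0.4,0,0,0,0,0,0.2, 0.3,0,0,0,0,0,0.2, 0.3,0,0,0,0,0,0.2]'; python3 -m jog '[0.2,0,0,0,0,0,0.2, 0.2,0,0,0,0,0,0.2, 0.1,0,0,0,0,0,0.2]';python3 -c "
from h import *;show()"
```

```text
clock: 24.6
eef_pos: [0.562, 0.0474, 0.1355]
eef_rot: [1.735, 1.571, -0.325]
force: [-0.3, 0.5, -0.8]
grip_width: 0.006
clock: 24.9
eef_pos: [0.5622, 0.0474, 0.1312]
eef_rot: [1.42, 1.57, -0.641]
force: [-1.2, 0.2, 3.3]
grip_width: 0.0067
t 24.9 p [0.5622 0.0474 0.1312] x [ 0. -0. -1.] y [ 0.883 -0.47   0.   ] z [-0.47  -0.883  0.   ] q [ 0.43  0.45 -0.75  1.85  0.36  0.98 -0.97] F [-1.2  0.2  3.3] w 0.0067
```

```bash
python3 -m jog '[0.1,0,0,0,0,0,0.2, 0.1,0,0,0,0,0,0.2, 0.1,0,0,0,0,0,0.2, 0.1,0,0,0,0,0,0.2, 0.1,0,0,0,0,0,0.2]'; python3 -m jog '[0.1,0,0,0,0,0,0.2, 0.1,0,0,0,0,0,0.2, 0.1,0,0,0,0,0,0.2, 0.1,0,0,0,0,0,0.2]'
```

```text
clock: 25.4
eef_pos: [0.5621, 0.0474, 0.1258]
eef_rot: [1.875, 1.57, -0.185]
force: [0.1, 0.3, 3.5]
grip_width: 0.0064
clock: 25.8
eef_pos: [0.5621, 0.0474, 0.1217]
eef_rot: [2.1, 1.57, 0.04]
force: [-0.6, -0.5, 4.1]
grip_width: 0.0065
```

```bash
python3 -m jog '[0.1,0,0,0,0,0,0.2, 0.1,0,0,0,0,0,0.2]'; python3 -m jog '[0.05,0,0,0,0,0,0.2]'; python3 -m jog '[0.05,0,0,0,0,0,0.2]'; python3 -m jog '[0.05,0,0,0,0,0,0.2]'
```

```text
clock: 26.0
eef_pos: [0.5622, 0.0474, 0.1199]
eef_rot: [1.992, 1.57, -0.068]
force: [-1.3, 1.0, 10.2]
grip_width: 0.0062
clock: 26.1
eef_pos: [0.5623, 0.0475, 0.1199]
eef_rot: [1.41, 1.57, -0.65]
force: [-2.7, 0.3, 10.4]
grip_width: 0.0062
clock: 26.2
eef_pos: [0.5624, 0.0475, 0.1199]
eef_rot: [1.328, 1.57, -0.732]
force: [-2.1, -0.2, 12.9]
grip_width: 0.0064
clock: 26.3
eef_pos: [0.5625, 0.0476, 0.1199]
eef_rot: [1.27, 1.57, -0.791]
force: [-3.9, -0.5, 16.6]
grip_width: 0.0064
```

```bash
python3 -m jog '[0.05,0,0,0,0,0,0.2, 0.03,0,0,0,0,0,0.2]'; python3 -m jog '[-0.08,0,0,0,0,0,0.2, 0,0,0,0,0,0,1.5, 0,0,0,0,0,0,3, 0,0,0,0,0,0,4, 0,0,0,0,0,0,4, -1,0,0,0,0,0,4, -2,0,0,0,0,0,4, -3,0,0,0,0,0,4, -4,0,0,0,0,0,4, -4,0,0,0,0,0,4]';python3 - <<'E'
from h import *
show()
for n in("side","top"):
    im,d=optics.grab_frame(n); cv2.imwrite(f"pics/{n}20.png",im[:,:,::-1])
    c=optics.get_calibration(n);X=cloud(c,d)
    m=(d>0)&(X[...,2]>.11)&(X[...,2]<.16)&(np.hypot(X[...,0]-.561,X[...,1]-.0465)<.04)
    if m.sum(): print(n,m.sum(),rect(X[m]),np.percentile(X[m][:,2],[50,90,99]))
    for t in("cart_top","cap_top","cap"): print(t,[ (np.round(r["at"],4),r["conf"]) for r in finder.place_of(n,t)])
im=cv2.imread("pics/side20.png"); cv2.imwrite("pics/s20c.png",cv2.resize(im[150:320,180:360],None,fx=3.5,fy=3.5,interpolation=cv2.INTER_CUBIC)[:600,:800])
E
```

```text
clock: 26.5
eef_pos: [0.5625, 0.0476, 0.1198]
eef_rot: [1.105, 1.569, -0.955]
force: [-3.8, -0.3, 19.8]
grip_width: 0.0062
clock: 27.5
eef_pos: [0.5616, 0.0475, 0.26]
eef_rot: [-1.298, 1.57, 2.925]
force: [1.0, -0.1, 1.0]
grip_width: 0.0398
t 27.5 p [0.5616 0.0475 0.26  ] x [-0.  0. -1.] y [ 0.883 -0.47  -0.   ] z [-0.47  -0.883  0.   ] q [ 0.49  0.31 -0.8   1.71  0.24  1.22 -0.86] F [ 1.  -0.1  1. ] w 0.0398
side 406 (array([561.1,  47.4]), array([58.7, 10. ]), 61.1) [0.13089021 0.14426161 0.14518458]
cart_top [(array([0.564 , 0.0461, 0.1448]), 0.68)]
cap_top [(array([ 0.4874, -0.2645,  0.0497]), 0.82), (array([ 0.6306, -0.1561,  0.0454]), 0.77)]
cap [(array([ 4.826e-01, -2.685e-01,  2.000e-04]), 0.63), (array([ 0.6298, -0.151 , -0.0014]), 0.63), (array([ 0.5244,  0.2827, -0.0012]), 0.49)]
cart_top []
cap_top [(array([ 0.633 , -0.1573,  0.0484]), 0.78), (array([ 0.4829, -0.2661,  0.0497]), 0.58)]
cap [(array([ 4.824e-01, -2.666e-01, -3.000e-04]), 0.71), (array([ 0.6349, -0.1525,  0.0049]), 0.54)]
```

View pics/s20c.png

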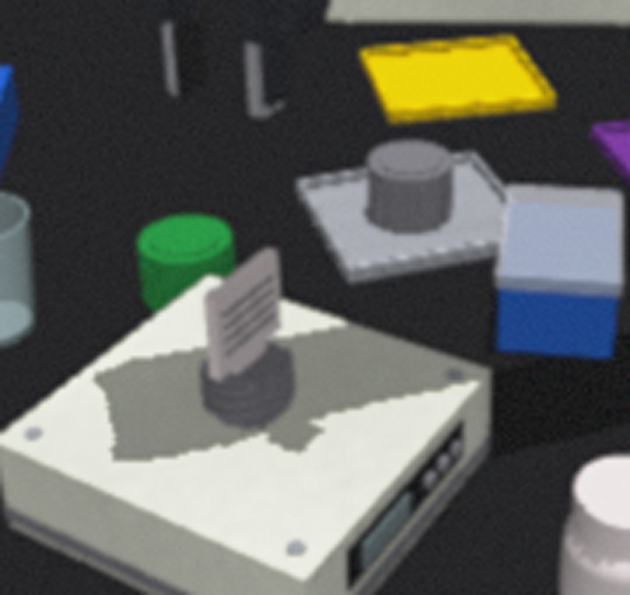

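View pics/top20.png

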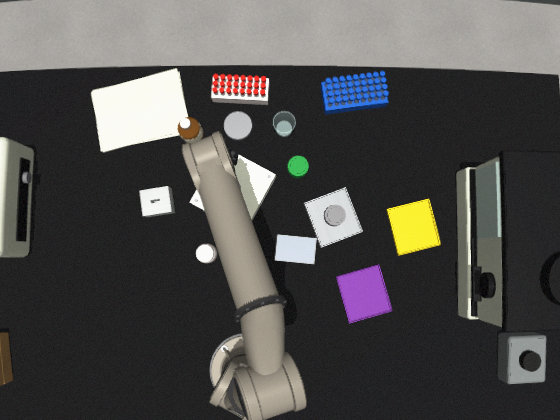

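```bash
python3 -m jog '[0,0,0,0,0,0,4]'; python3 -c "
from h import *;show();print(job.sign_off())"
```

```text
clock: 28.0
eef_pos: [0.5613, 0.0472, 0.2571]
eef_rot: [-1.071, 1.569, -3.131]
force: [0.8, 0.6, 0.1]
grip_width: 0.0397
t 28.0 p [0.5613 0.0472 0.2571] x [-0.002 -0.    -1.   ] y [ 0.883 -0.47  -0.002] z [-0.47  -0.883  0.001] q [ 0.49  0.32 -0.8   1.72  0.24  1.21 -0.86] F [0.8 0.6 0.1] w 0.0397
the job is handed in; nothing more can be done
None
```

The job is done and handed in at 28 s of the 72 s allowed.

- **Cap:** I turned it about 270° anticlockwise while rising with the thread. The measured force stayed below about 6 N, and the cap then lifted off freely. It stands open side down near the middle of the steel tray, at about (0.483, -0.267).
- **Cartridge:** I took it from its holder and lined it up with the slot using the wrist camera. It slid in without resistance and met the carrier about 60 mm below the mouth. I pressed it about 12 mm further to the hard stop, with up to 20 N, and let go.

**Last checks:**
- The side camera puts the cartridge's top at 0.145 m, which is the height for fully home.
- The cap is upright in the tray, and the other bench items look unmoved in the pictures.
- The gripper is clear of everything.
- The top camera's network did not report the cartridge because the arm hid it, so only the side camera and the stop in the push confirm its depth.
- One low-confidence network "cap" report at the holder was false, by the picture.

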